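Set out two spindle part sets in assembly order

TASK

Set out the parts of two spindle sets in assembly order on their round stands. On the blue stand put the large steel collar, then the brass disc on the collar, then the small steel bush on the brass disc; on the red stand put the flanged bronze bush with its flange down, then the flat steel ring on top of it. Centre every part on what is below it, leave both stacks standing by themselves, and do not knock the valve body, the blue tin or the black tape roll out of their places.

Things in the scene. Friction and masses are not known exactly. Their poses are not given: they have to be found in the camera images.
- blue_stand: Fixed round stand: steel foot disc 100 mm across, 8 mm thick, carrying a blue painted disc 82 mm across with two scribed centring circles; flat top 12 mm above the worktop. Origin: centre of the underside; z up.
- red_stand: The same stand with a red painted disc: 100 mm across, flat top 12 mm above the worktop. Origin: centre of the underside; z up.
- steel_collar: Large grey steel collar, a plain round part 58 mm across and 56 mm high, standing upright, loose, about 0.6 kg. Its bore is only for looks: treat it as solid with a flat top. Origin: centre of the underside; z up along its axis.
- brass_disc: Yellow brass disc with a small hole, 60 mm across and 14 mm thick, lying flat, loose, about 0.2 kg. Treat it as solid with a flat top. Origin: centre of the underside; z up along its axis.
- small_steel_bush: Small grey steel bush, plain and round, 40 mm across and 30 mm high, standing upright, loose, about 0.4 kg. Treat it as solid. Origin: centre of the underside; z up along its axis.
- bronze_bush: Reddish bronze bush with a flange round its lower end, 40 mm high, standing upright with the flange down, loose, about 0.2 kg. For grasping and contact it is a solid cylinder 46 mm across over its whole height (the flange width), with a flat top. Origin: centre of the underside; z up along its axis.
- steel_ring: Flat grey steel ring, 56 mm across and 14 mm thick, lying flat, loose, about 0.13 kg. Treat it as solid with a flat top. Origin: centre of the underside; z up along its axis.
- valve_body: Bystander, leave where it is: valve body with a round bronze head on a steel cross block, 48 x 42 mm, 98 mm high, standing, loose. Origin: underside, near its centre; z up.
- paste_tin: Bystander, leave where it is: light blue round tin with a grey lid, 62 mm across, 51 mm high, loose. Origin: centre of the underside; z up along its axis.
- tape_roll: Bystander, leave where it is: roll of black tape lying flat, 62 mm across, 19 mm high, loose. Origin: centre of the underside; z up along its axis.

How it is judged (in metres and radians):
At the end, for the whole second after the job is handed in: Blue stand: collar on it, brass disc on the collar, small bush on the disc. Red stand: bronze bush on it, ring on the bush. Centred within 15 mm on a stand, 12 mm on a part; each upright (0.08 rad), resting on what is below (height within 4 mm), still, released (horizontal distance between steel_collar and blue_stand below 0.015 m and z of steel_collar in the frame of blue_stand between 0.008 and 0.016 m and angle between each of steel_collar, brass_disc, small_steel_bush, bronze_bush, steel_ring's own z axis and vertical below 0.08 rad and linear speed of each of steel_collar, brass_disc, small_steel_bush, bronze_bush, steel_ring below 0.01 m/s and horizontal distance between brass_disc and steel_collar below 0.012 m and z of brass_disc in the frame of steel_collar between 0.052 and 0.06 m and horizontal distance between small_steel_bush and brass_disc below 0.012 m and z of small_steel_bush in the frame of brass_disc between 0.01 and 0.018 m and horizontal distance between bronze_bush and red_stand below 0.015 m and z of bronze_bush in the frame of red_stand between 0.008 and 0.016 m and horizontal distance between steel_ring and bronze_bush below 0.012 m and z of steel_ring in the frame of bronze_bush between 0.036 and 0.044 m); the robot touches nothing.
It fails at once if the valve body is moved more than 30 mm or tipped over (distance of valve_body from where it was at the start of the episode above 0.03 m or angle between valve_body's own z axis and vertical above 0.5 rad).
It fails at once if the blue tin is moved more than 30 mm or tipped over (distance of paste_tin from where it was at the start of the episode above 0.03 m or angle between paste_tin's own z axis and vertical above 0.5 rad).
It fails at once if the tape roll is moved more than 30 mm or tipped over (distance of tape_roll from where it was at the start of the episode above 0.03 m or angle between tape_roll's own z axis and vertical above 0.5 rad).
It also fails if it takes over 115 s, if anything falls off the work surface, if the arm or the gripper's body presses on something with over 40 N, if the wrist force passes 120 N, or if a joint passes its speed limit or range.

ROBOT

A 6-joint arm with a two-finger parallel gripper is mounted at the origin on a cart in front of the work surface, level with it; the furniture and walls round the work are solid. World frame = base frame: x ahead of the robot, y to its left, z up, the work surface at z = 0. Lengths are in m, angles in degrees, forces in N, time in s.
With the tool pointing down it reaches from about 0.25 to 0.725 m from the base axis. Payload 9.7 kg.
Tool frame: the origin (TCP) lies on the centre line of the jaws, within the pads' length; the fingertips stand bot.nose_length ahead of it and the grasp point (between the pads) lies 11 mm behind it (bot.nose_length is the distance from the TCP to the fingertips, in m); z points along the fingers, y is the line along which they close (so a half turn about z gives the same grasp; the last joint's range is limited). The gripper opens to 85 mm and grips with 20 to 120 N. Pads are 22 mm wide; open, the fingers measure 114 mm over their backs; the gripper's body (76 mm by 85 mm) begins 54 mm behind the grasp point. The pads swing forward as they close: fully open they stand 13 mm farther back than shut.
Start: joints at [-71.792, 4.979, 10.078, 95.1, 0, 90], TCP at [0.172, -0.522, 0.239] pointing down, gripper open.
Joint ranges: [-179.16, 179.16], [-48.56, 103.87], [-65.8, 70.77], [-126.05, 130.52], [-82.76, 87.17], [-180, 180]. Speed limits (degrees/s): [127.2, 127.2, 147.25, 180, 180, 180].

INTERFACE

Orientations are given as [roll, pitch, yaw] about the fixed x, y, z axes, in that order (R = Rz(yaw) Ry(pitch) Rx(roll)).
In Python, from workcell import bot gives the robot as it stands. The module is installed in compiled form; this text tells all that it offers.
- The arm moves only by the shell command python3 -m inch 'ROWS' [OPENING] [FORCE]. ROWS is JSON, a list of rows, each a list of 4 numbers: the shift along the world's x, y, z in cm, then the turn about the world's z in degrees. A call has exactly 8 rows; each row is the pose to reach, as a shift and turn from the pose commanded when the call began; what a row does not reach only later rows make up. A row lasts 1/8 s, in which the tool goes at most 62.5 mm and 10.7 degrees, less where a joint would pass 70% of its speed; a pose out of reach is approached as far as the arm can. A call with a gripper value outside its range is refused whole. OPENING is the finger opening in cm, from 0 to 8.54, set as the call begins (- or left out, the last holds). The fingers move at their own pace and stop on an object; FORCE is the grip in N (left out, the last holds). Time passes only in rows, so rows that repeat a pose let the fingers close, or fill a call up. It gives the time, the measured TCP pose, the force, the opening and the grip force at its end, in the units of the state.
- bot.get_obs(): the state, without advancing time (a new reading comes with each control period).
- bot.camera(name): name is "side" or "top" or "wrist"; returns a dict with "img" (420x560x3 uint8, red, green, blue), "fovy" (degrees; the focal length in pixels is half the picture's height over the tangent of half this angle, whatever the lens; pixels are square), "cx", "cy" (the principal point, pixels), "R" (3x3) and "t" (3): a world point X has camera coordinates R X + t; the wrist camera has in their place "mount" (4x4, takes a point from camera to tool coordinates, whose origin is the TCP and whose axes are the flange's). Camera axes: x right, y down, z forward; pixel columns grow to the right and rows downward; lengths in m; the calibration is good to about 2 mm. A picture is of the moment at which its call begins: read the wrist's pose just before it. There is no depth.
- bot.job_done(): hands the job in; it is judged then, once.
Trained networks look in a picture, given as the dict that the camera call returned (one of the last four; its "shot" number tells which), for a name from the list of things; names that differ only in an ending like _2 or _b are one class to them, and where a whole thing is asked for, a point or a joint stands for the part that bears it (a point fixed in the world has none). Each returns a list of dicts, best first, with "score" (0 to 1); they miss things now and then, are a little off and sometimes report something else, mostly with a low value. They report only what shows in the picture. A call takes as long as a camera call.
- bot.find_in(thing, picture): "point" ([column, row] in pixels, amid what is visible of it).
- bot.landmark_of(thing, picture): "point" ([column, row] in pixels: a listed point, or the origin of a listed thing).
The state is a dict: "time": time; "q": joint angles; "qd": joint speeds; "joint_efforts": joint torques, N m; "ee_pos": TCP position; "tcp_rot": TCP orientation; "wrist_force": force on the tool from outside, world axes, zero at the start; "torque": the same for the moment, N m; "opening": finger opening in m; "grasp_force": force on a finger pad.
Only numpy, scipy, OpenCV 4.12 (cv2) and the standard library are available. Lean on these libraries where they do the work, as an engineer would, in place of code of your own. Each camera call takes 0.05 s, during which the arm holds its last target. There are 200 camera calls.

## Working session

There is one attempt and no reset: what is moved stays moved. The work goes in short steps, Python scripts to look and compute and a shell command to move; the robot and the scene stay as the last step left them, time stands still between calls to the robot, and variables do not carry over. Pictures are saved under pics/ and viewed, at most 14 in all, crops included, and the job is handed in when it is done.

```bash
mkdir -p pics; cat > h.py <<'E'
from workcell import bot
import numpy as np, cv2
def ray(c,p,pose=None):
    f=210/np.tan(np.radians(c["fovy"])/2)
    d=np.array([(p[0]-c["cx"])/f,(p[1]-c["cy"])/f,1])
    if "R" in c:
        R=np.array(c["R"]);t=np.array(c["t"]); return -R.T@t, R.T@d
    from scipy.spatial.transform import Rotation as Ro
    o=pose; T=np.eye(4);T[:3,:3]=Ro.from_euler('xyz',o["tcp_rot"],degrees=True).as_matrix();T[:3,3]=o["ee_pos"]
    M=T@np.array(c["mount"]); return M[:3,3],M[:3,:3]@d
def onz(c,p,z,pose=None):
    o,d=ray(c,p,pose); return o+d*(z-o[2])/d[2]
H=dict(blue_stand=12,red_stand=12,steel_collar=56,brass_disc=14,small_steel_bush=30,bronze_bush=40,steel_ring=14,valve_body=98,paste_tin=51,tape_roll=19)
E
python3 - <<'E'
from h import *
o=bot.get_obs(); print(o, bot.nose_length)
for n in ["top","side"]:
    c=bot.camera(n); cv2.imwrite(f"pics/{n}0.png",c["img"][:,:,::-1])
    print(n,c["fovy"],c["cx"],c["cy"],ray(c,(280,210)))
    for k in H:
        L=bot.landmark_of(k,c)
        for l in L[:2]: print(k,np.round(l["score"],2),np.round(l["point"]),np.round(onz(c,l["point"],0),3))
E
```

```text
{'time': 0.0, 'q': array([-7.17913359e+01,  5.01085449e+00,  1.00346163e+01,  9.51002752e+01,
        1.21275157e-03,  9.00002143e+01]), 'qd': array([-0.05620513, -0.05203445,  0.0205292 , -0.03141747,  0.03068519,
        0.0031607 ]), 'joint_efforts': array([-4.26593382e-03, -5.20399153e+01,  4.64793098e+01,  1.63938623e-02,
       -1.89421162e-04,  4.77150820e-06]), 'ee_pos': array([ 0.17179897, -0.52224458,  0.23858688]), 'tcp_rot': array([-1.79923487e+02, -1.21246437e-03,  1.82084483e+01]), 'wrist_force': array([ 0.43071757,  0.09614027, -1.05618997]), 'torque': array([ 0.0090016 ,  0.0077716 , -0.02211076]), 'grasp_force': 0.0, 'opening': 0.08510441371336512} 0.008
top 45.947765757267334 292.062146706554 214.35206848710135 (array([ 0.30212545, -0.00304855,  1.20116159]), array([ 0.20001282,  0.03949174, -0.97933927]))
blue_stand 0.58 [230. 195.] [0.59 0.17 0.  ]
red_stand 0.65 [371. 193.] [ 0.582 -0.181  0.   ]
steel_collar 0.93 [298. 192.] [ 0.593 -0.002  0.   ]
brass_disc 0.62 [274. 256.] [0.434 0.062 0.   ]
small_steel_bush 0.68 [163. 193.] [0.602 0.337 0.   ]
small_steel_bu
[... 538 characters left out ...]
3628]), array([-0.06335321, -0.77089768, -0.63399852]))
blue_stand 0.57 [250. 272.] [0.579 0.16  0.   ]
red_stand 0.67 [246. 186.] [ 0.584 -0.204  0.   ]
steel_collar 0.7 [240. 232.] [0.605 0.01  0.   ]
brass_disc 0.75 [304. 244.] [0.432 0.066 0.   ]
small_steel_bush 0.72 [243. 332.] [0.599 0.334 0.   ]
bronze_bush 0.85 [310. 326.] [0.449 0.329 0.   ]
bronze_bush 0.61 [240. 331.] [0.605 0.333 0.   ]
steel_ring 0.56 [284. 162.] [ 0.452 -0.338  0.   ]
steel_ring 0.45 [296. 211.] [ 0.44  -0.072  0.   ]
valve_body 0.76 [302. 278.] [0.451 0.188 0.   ]
valve_body 0.52 [245. 190.] [ 0.589 -0.182  0.   ]
paste_tin 0.89 [297. 210.] [ 0.436 -0.075 -0.   ]
paste_tin 0.38 [304. 279.] [0.447 0.19  0.   ]
```

View pics/top0.png

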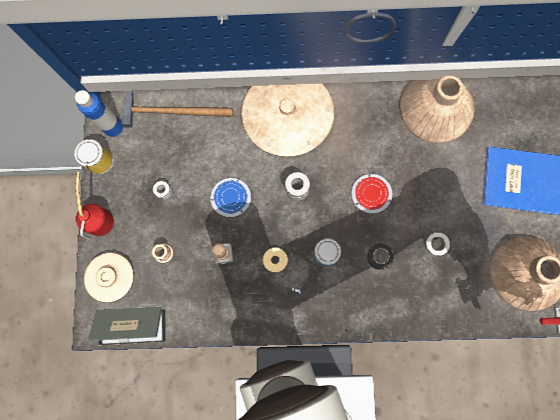

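View pics/side0.png

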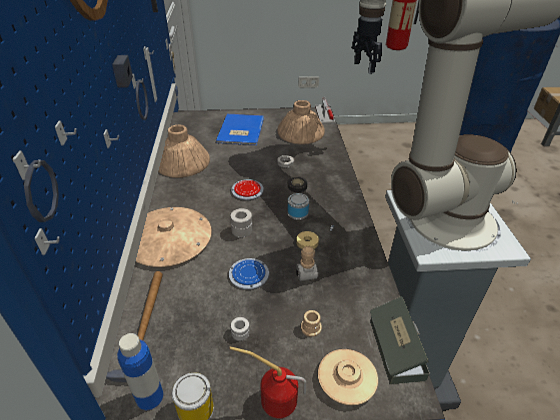

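Both views agree on the layout: the collar is between the stands at px (298,185) top, the small bush and bronze bush are on the left, and the ring is on the right. I'll move over the collar, turning the jaws to close along x.

```bash
python3 -m inch '[[42,52.5,0,72],[42,52.5,0,72],[42,52.5,0,72],[42,52.5,0,72],[42,52.5,0,72],[42,52.5,0,72],[42,52.5,0,72],[42,52.5,0,72]]' 8.5 40
cat > seg.py <<'E'
from h import *
for n in ["top","side"]:
    c=bot.camera(n); hsv=cv2.cvtColor(c["img"],cv2.COLOR_RGB2HSV)
    for k,lo,hi,p in [("blue",105,125,{"top":(230,195),"side":(250,272)}),("red",170,185,{"top":(371,193),"side":(246,187)})]:
        h=hsv[:,:,0].astype(int); h=np.where((k=="red")&(h<8),h+180,h)
        m=((h>=lo)&(h<=hi)&(hsv[:,:,1]>120)&(hsv[:,:,2]>60)).astype(np.uint8)
        w=np.zeros_like(m); cv2.circle(w,p[n],26,1,-1)
        ct=max(cv2.findContours(m*w,0,1)[0],key=cv2.contourArea); hull=cv2.convexHull(ct)
        e=cv2.fitEllipse(hull); print(n,k,np.round(e,1) if 0 else e,np.round(onz(c,e[0],.012),4))
E
python3 seg.py
```

```text
time: 2.1
ee_pos: [0.4852, -0.1302, 0.2395]
tcp_rot: [180.0, 0.0, 90.3]
wrist_force: [0.9, -1.0, -0.1]
opening: 0.0853
grasp_force: 0.0
top blue ((230.0511932373047, 196.49197387695312), (31.57722282409668, 32.30949783325195), 69.1448974609375) [0.5832 0.1674 0.012 ]Traceback (most recent call last):
  File "seg.py", line 8, in <module>
    ct=max(cv2.findContours(m*w,0,1)[0],key=cv2.contourArea); hull=cv2.convexHull(ct)
ValueError: max() iterable argument is empty
```

```bash
python3 -m inch '[[0,0,0,0],[0,0,0,0],[0,0,0,0],[0,0,0,0],[0,0,0,0],[0,0,0,0],[0,0,0,0],[0,0,0,0]]'; python3 - <<'E'
from h import *
o=bot.get_obs();c=bot.camera("wrist");cv2.imwrite("pics/w1.png",c["img"][:,:,::-1])
print(o["ee_pos"],o["tcp_rot"],o["q"],c["mount"])
for k in ["steel_collar","blue_stand","red_stand"]:
  for l in bot.landmark_of(k,c)[:1]: print(k,l,onz(c,l["point"],0,o))
E
```

```text
time: 3.15
ee_pos: [0.4842, -0.132, 0.2393]
tcp_rot: [180.0, -0.0, 90.2]
wrist_force: [-0.4, 0.7, 0.4]
opening: 0.0854
grasp_force: 0.0
[ 0.48421192 -0.13200474  0.23928761] [ 1.79999300e+02 -3.10329663e-04  9.02132233e+01] [-1.52495431e+01 -1.62094299e+00  3.32069170e+00  9.49410431e+01
  4.85629668e-04  7.45372336e+01] [[-7.43855710e-04 -9.60993470e-01 -2.76570060e-01  6.99400691e-02]
 [ 9.99999628e-01 -5.93866191e-04 -6.26076088e-04  3.18861971e-04]
 [ 4.37409424e-04 -2.76570423e-01  9.60993553e-01 -1.34211092e-01]
 [ 0.00000000e+00  0.00000000e+00  0.00000000e+00  1.00000000e+00]]
steel_collar {'point': [400.6, 41.0], 'score': 0.84} [ 5.98199741e-01 -1.03905475e-04  0.00000000e+00]
red_stand {'point': [368.0, 224.3], 'score': 0.86} [ 0.58033038 -0.18092566  0.        ]
```

```bash
python3 -m inch '[[11.2,13.2,0,0],[11.2,13.2,0,0],[11.2,13.2,0,0],[11.2,13.2,0,0],[11.2,13.2,-8,0],[11.2,13.2,-8,0],[11.2,13.2,-8,0],[11.2,13.2,-8,0]]'
cat > look.py <<'E'
import sys
from h import *
o=bot.get_obs();c=bot.camera("wrist")
print(np.round(o["ee_pos"],4))
for k in sys.argv[2:]:
  for l in bot.landmark_of(k,c)[:1]: print(k,l,np.round(onz(c,l["point"],0,o),4))
cv2.imwrite(f"pics/{sys.argv[1]}.png",c["img"][:,:,::-1])
E
python3 look.py w2 steel_collar blue_stand
```

```text
time: 4.35
ee_pos: [0.597, -0.0004, 0.1619]
tcp_rot: [179.8, 0.0, 90.2]
wrist_force: [0.3, 0.5, 0.1]
opening: 0.0849
grasp_force: 0.0
[ 5.970e-01 -4.000e-04  1.619e-01]
steel_collar {'point': [284.1, 197.5], 'score': 0.64} [ 0.6019 -0.0014  0.    ]
```

View pics/w2.png

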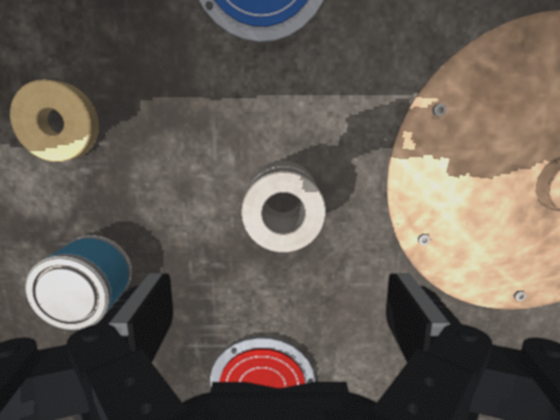

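The collar's top ring is centred at about (284,211). The brass disc is at (54,120), and part of the blue stand shows at the top of the frame.

```bash
cat > pt.py <<'E'
from h import *
# usage: args ee x y z yaw ; then px py z triples
import sys
a=list(map(float,sys.argv[1:])); o=dict(ee_pos=a[:3],tcp_rot=[180,0,a[3]]); c=bot.camera("wrist")
for i in range(4,len(a),3): print(np.round(onz(c,a[i:i+2],a[i+2],o),4))
E
python3 pt.py .597 -.0004 .1619 90.2 284 211 .056 54 120 .014
```

```text
[0.6006 0.0025 0.056 ]
[0.4279 0.0613 0.014 ]
```

```bash
python3 -m inch '[[0.3,0.2,-3,0],[0.3,0.2,-9,0],[0.3,0.2,-12,0],[0.3,0.2,-13,0],[0.3,0.2,-13,0],[0.3,0.2,-13,0],[0.3,0.2,-13,0],[0.3,0.2,-13,0]]'
python3 -m inch '[[0,0,0,0],[0,0,0,0],[0,0,0,0],[0,0,0,0],[0,0,0,0],[0,0,0,0],[0,0,0,0],[0,0,1,0]]' 5.2 60
```

```text
time: 5.55
ee_pos: [0.5996, 0.002, 0.0301]
tcp_rot: [179.9, -0.0, 90.2]
wrist_force: [0.5, 0.4, -0.4]
opening: 0.0849
grasp_force: 0.0
time: 6.55
ee_pos: [0.5979, 0.002, 0.0378]
tcp_rot: [-179.8, -0.0, 90.2]
wrist_force: [0.1, 0.2, -6.7]
opening: 0.057
grasp_force: 65.3
```

```bash
python3 -m inch '[[0,0,8,0],[-1,5,8,0],[-1.5,10,8,0],[-1.5,10,8,0],[-1.5,10,8,0],[-1.5,10,8,0],[-1.5,10,8,0],[-1.5,10,8,0]]'; python3 look.py w3 blue_stand
```

```text
time: 7.55
ee_pos: [0.5842, 0.1014, 0.1192]
tcp_rot: [-180.0, 0.0, 90.2]
wrist_force: [-0.0, 0.0, -6.4]
opening: 0.0568
grasp_force: 68.8
[0.5842 0.1014 0.1192]
blue_stand {'point': [280.0, 119.3], 'score': 0.55} [0.5849 0.1648 0.    ]
```

View pics/w3.png

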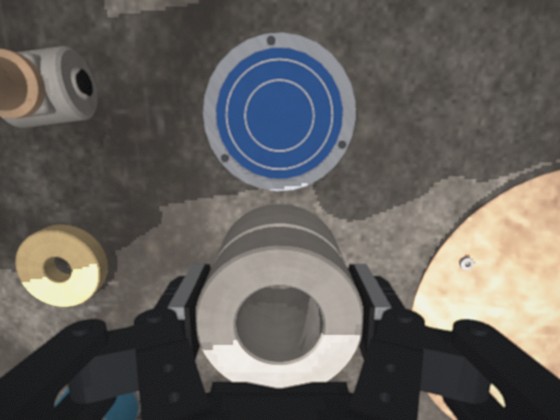

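The blue stand is centred at about (280,114), the held collar's top at (279,316), and the brass disc at (62,264).

```bash
python3 pt.py .5842 .1014 .1192 90.2 280 114 .012 279 316 .146 62 264 .014
```

```text
[0.5848 0.1684 0.012 ]
[0.5844 0.1049 0.146 ]
[0.4296 0.0648 0.014 ]
```

```bash
python3 -m inch '[[0,4,0,0],[0,6.5,0,0],[0,6.5,-4,0],[0,6.5,-6.5,0],[0,6.5,-7.3,0],[0,6.5,-7.7,0],[0,6.5,-7.8,0],[0,6.5,-7.8,0]]'
```

```text
time: 8.7
ee_pos: [0.5847, 0.167, 0.0423]
tcp_rot: [179.9, -0.0, 90.2]
wrist_force: [0.6, -0.2, -6.3]
opening: 0.0569
grasp_force: 68.5
```

```bash
python3 -m inch '[[0,0,-0.1,0],[0,0,-0.2,0],[0,0,-0.2,0],[0,0,-0.2,0],[0,0,-0.2,0],[0,0,-0.2,0],[0,0,-0.2,0],[0,0,-0.2,0]]'
python3 -m inch '[[0,0,0,0],[0,0,0,0],[0,0,0,0],[0,0,0,0],[0,0,2,0],[0,0,6,0],[0,0,12,0],[0,0,12,0]]' 8.5
```

```text
time: 9.7
ee_pos: [0.5848, 0.1671, 0.0419]
tcp_rot: [179.9, -0.0, 90.2]
wrist_force: [-5.4, -2.6, 9.7]
opening: 0.0566
grasp_force: 70.5
time: 10.7
ee_pos: [0.5864, 0.1676, 0.1664]
tcp_rot: [179.5, -0.2, 90.2]
wrist_force: [0.2, 0.2, 0.2]
opening: 0.085
grasp_force: 0.0
```

```bash
python3 -m inch '[[-15.6,-10.4,0,0],[-15.6,-10.4,0,0],[-15.6,-10.4,0,0],[-15.6,-10.4,-2,0],[-15.6,-10.4,-5,0],[-15.6,-10.4,-5,0],[-15.6,-10.4,-5,0],[-15.6,-10.4,-5,0]]'; python3 look.py w4 brass_disc steel_collar valve_body
```

```text
time: 11.7
ee_pos: [0.4289, 0.0632, 0.1105]
tcp_rot: [179.9, -0.0, 90.2]
wrist_force: [-0.1, 0.4, 0.2]
opening: 0.0849
grasp_force: 0.0
[0.4289 0.0632 0.1105]
brass_disc {'point': [272.5, 215.6], 'score': 0.66} [0.4246 0.0614 0.    ]
steel_collar {'point': [544.9, 54.6], 'score': 0.73} [0.5943 0.1663 0.    ]
valve_body {'point': [308.1, 24.1], 'score': 0.89} [0.4465 0.183  0.    ]
```

View pics/w4.png

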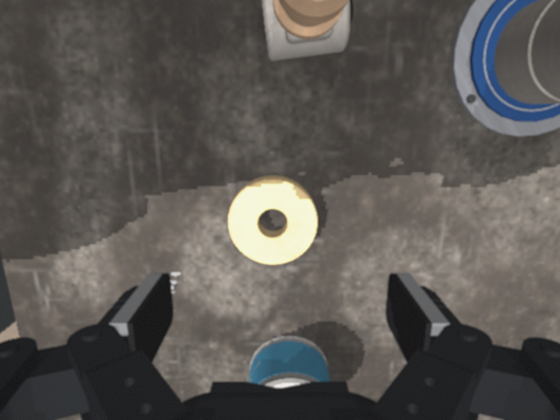

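The brass disc's top is centred at about (273,222); the tin is at (289,370), clear of the jaws.

```bash
python3 pt.py .4289 .0632 .1105 90.2 273 222 .014
```

```text
[0.4251 0.0611 0.014 ]
```

```bash
python3 -m inch '[[-0.4,0,-3,0],[-0.4,0,-7,0],[-0.4,0,-9,0],[-0.4,0,-9.8,0],[-0.4,0,-10,0],[-0.4,0,-10.1,0],[-0.4,0,-10.1,0],[-0.4,0,-10.1,0]]'
```

```text
time: 12.95
ee_pos: [0.4245, 0.063, 0.0088]
tcp_rot: [180.0, -0.0, 90.2]
wrist_force: [-0.0, 0.1, 0.0]
opening: 0.085
grasp_force: 0.0
```

```bash
python3 -m inch '[[0,-0.1,0,0],[0,-0.1,0,0],[0,-0.1,0,0],[0,-0.1,0,0],[0,-0.1,0,0],[0,-0.1,0,0],[0,-0.1,0,0],[0,-0.1,1.5,0]]' 5.3 60
```

```text
time: 13.95
ee_pos: [0.4233, 0.0618, 0.0229]
tcp_rot: [-179.9, 0.0, 90.2]
wrist_force: [-0.7, -0.4, -1.2]
opening: 0.0571
grasp_force: 64.5
```

```bash
python3 -m inch '[[0,0,5,0],[0,0,11,0],[5,1,11,0],[10,2,11,0],[16.2,4,11,0],[16.2,4,11,0],[16.2,4,11,0],[16.2,4,11,0]]'; python3 look.py w5 steel_collar brass_disc
```

```text
time: 14.95
ee_pos: [0.5854, 0.1017, 0.1344]
tcp_rot: [179.9, -0.0, 90.2]
wrist_force: [-0.3, 0.5, -1.7]
opening: 0.0572
grasp_force: 65.2
[0.5854 0.1017 0.1344]
brass_disc {'point': [278.6, 280.1], 'score': 0.68} [0.5856 0.0385 0.    ]
```

View pics/w5.png

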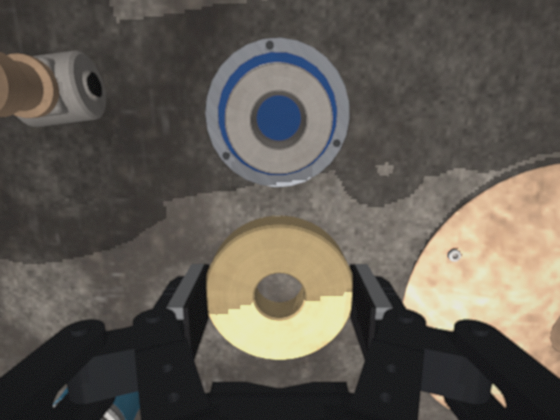

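The collar is well centred on the blue stand, with its top at about (279,118). The held disc's top is at about (280,294).

```bash
python3 pt.py .5854 .1017 .1344 90.2 279 118 .068 280 294 .140
```

```text
[0.5854 0.1671 0.068 ]
[0.586  0.1019 0.14  ]
```

```bash
python3 -m inch '[[0,4,0,0],[0,6.5,0,0],[0,6.5,-3,0],[0,6.5,-5,0],[0,6.5,-5.6,0],[0,6.5,-5.8,0],[0,6.5,-5.9,0],[0,6.5,-5.9,0]]'
```

```text
time: 16.15
ee_pos: [0.5861, 0.1669, 0.0772]
tcp_rot: [179.9, -0.0, 90.2]
wrist_force: [-6.9, -0.4, 10.3]
opening: 0.0571
grasp_force: 66.5
```

```bash
python3 -m inch '[[0,0,0,0],[0,0,0,0],[0,0,0,0],[0,0,0,0],[0,0,2,0],[0,0,5,0],[0.5,5,8,0],[0.5,10,8,0]]' 8.5
python3 look.py w6 small_steel_bush
python3 -m inch '[[0.7,6.5,0,0],[0.7,6.5,-2,0],[0.7,6.5,-3,0],[0.7,6.5,-3,0],[0.7,6.5,-3,0],[0.7,6.5,-3,0],[0.7,6.5,-3,0],[0.7,6.5,-3,0]]'
python3 look.py w7 small_steel_bush bronze_bush
```

```text
time: 17.15
ee_pos: [0.5926, 0.2681, 0.1574]
tcp_rot: [179.7, -0.1, 90.1]
wrist_force: [0.4, 0.4, -0.9]
opening: 0.0852
grasp_force: 0.0
[0.5926 0.2681 0.1574]
small_steel_bush {'point': [294.9, 114.8], 'score': 0.92} [0.6056 0.3343 0.    ]
time: 18.25
ee_pos: [0.5983, 0.3319, 0.1245]
tcp_rot: [180.0, -0.0, 90.2]
wrist_force: [-0.7, 0.3, 0.7]
opening: 0.0852
grasp_force: 0.0
[0.5983 0.3319 0.1245]
bronze_bush {'point': [77.1, 205.1], 'score': 0.94} [0.45   0.3337 0.    ]
```

View pics/w7.png

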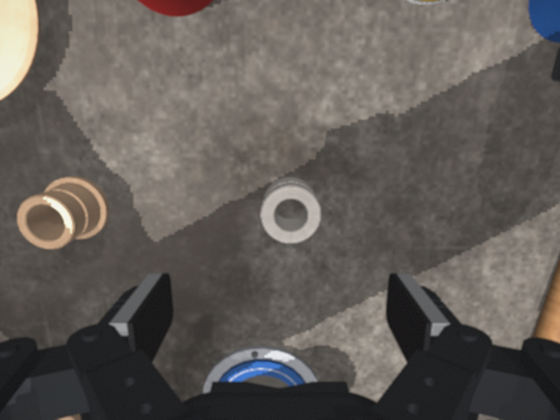

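The small bush's top is at about (291,213) and the bronze bush's top at (46,222).

```bash
python3 pt.py .5983 .3319 .1245 90.2 291 213 .030 46 222 .040
```

```text
[0.6063 0.3366 0.03  ]
[0.4517 0.3332 0.04  ]
```

```bash
python3 -m inch '[[0.8,0.4,-3,0],[0.8,0.4,-8,0],[0.8,0.4,-10,0],[0.8,0.4,-11,0],[0.8,0.4,-11.2,0],[0.8,0.4,-11.2,0],[0.8,0.4,-11.2,0],[0.8,0.4,-11.2,0]]'
python3 -m inch '[[0,0,0,0],[0,0,0,0],[0,0,0,0],[0,0,0,0],[0,0,0,0],[0,0,0,0],[0,0,0,0],[0,0,1.5,0]]' 3.4 60
python3 -m inch '[[0,0,6,0],[0,0,11,0],[0,0,14,0],[-1,-5,14,0],[-1.5,-10,14,0],[-2,-16,14,0],[-2.1,-23.4,14,0],[-2.1,-23.4,14,0]]'
```

```text
time: 19.45
ee_pos: [0.6065, 0.3362, 0.0131]
tcp_rot: [179.9, -0.0, 90.2]
wrist_force: [0.4, -0.4, 0.2]
opening: 0.0851
grasp_force: 0.0
time: 20.45
ee_pos: [0.6051, 0.3353, 0.0256]
tcp_rot: [-179.8, 0.1, 90.2]
wrist_force: [0.7, 0.6, -4.0]
opening: 0.0381
grasp_force: 60.8
time: 21.45
ee_pos: [0.5848, 0.0984, 0.1678]
tcp_rot: [-180.0, 0.0, 90.0]
wrist_force: [-0.0, 0.9, -3.2]
opening: 0.0384
grasp_force: 61.6
```

```bash
python3 look.py w8 brass_disc small_steel_bush
```

```text
[0.5848 0.0984 0.1678]
brass_disc {'point': [281.0, 112.8], 'score': 0.87} [0.5866 0.1655 0.    ]
small_steel_bush {'point': [282.1, 276.2], 'score': 0.77} [0.5877 0.0224 0.    ]
```

View pics/w8.png

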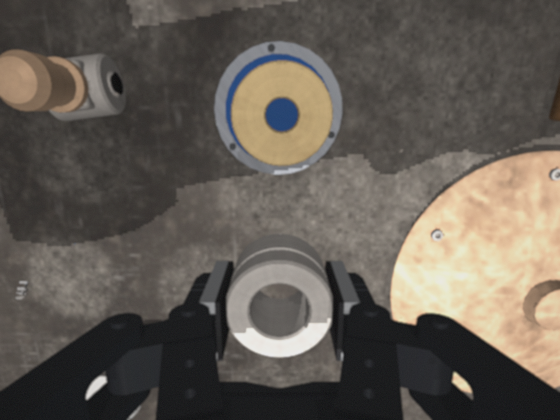

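The disc is centred on the stack at about (282,113), and the held bush's top is at (280,308).

```bash
python3 pt.py .5848 .0984 .1678 90 282 113 .082 280 308 .185; python3 -c "
from h import *;print(bot.get_obs()['ee_pos'])"
```

```text
[0.5868 0.1662 0.082 ]
[0.5854 0.0992 0.185 ]
[0.58526876 0.10265195 0.16733878]
```

```bash
python3 -m inch '[[0.1,3,0,0],[0.1,6.4,0,0],[0.1,6.4,-3,0],[0.1,6.4,-6,0],[0.1,6.4,-6.9,0],[0.1,6.4,-7.2,0],[0.1,6.4,-7.3,0],[0.1,6.4,-7.3,0]]'
```

```text
time: 22.65
ee_pos: [0.5867, 0.1661, 0.0953]
tcp_rot: [179.9, -0.0, 90.2]
wrist_force: [-0.2, -0.3, -2.8]
opening: 0.0382
grasp_force: 61.6
```

```bash
python3 -m inch '[[0,0,-0.1,0],[0,0,-0.2,0],[0,0,-0.2,0],[0,0,-0.2,0],[0,0,-0.2,0],[0,0,-0.2,0],[0,0,-0.2,0],[0,0,-0.2,0]]'
```

```text
time: 23.65
ee_pos: [0.5867, 0.166, 0.0945]
tcp_rot: [179.9, -0.0, 90.2]
wrist_force: [-3.7, -0.5, 8.5]
opening: 0.0379
grasp_force: 62.9
```

```bash
python3 -m inch '[[0,0,0,0],[0,0,0,0],[0,0,0,0],[0,0,0,0],[0,0,2,0],[0,0,6,0],[0,0,10,0],[0,5,10,0]]' 8.5
python3 -m inch '[[-4,9,0,0],[-9,11.8,0,0],[-13.6,11.8,0,0],[-13.6,11.8,-4,0],[-13.6,11.8,-5.5,0],[-13.6,11.8,-5.5,0],[-13.6,11.8,-5.5,0],[-13.6,11.8,-5.5,0]]'
python3 look.py w9 bronze_bush
```

```text
time: 24.65
ee_pos: [0.5879, 0.2147, 0.1967]
tcp_rot: [179.7, -0.1, 90.0]
wrist_force: [-0.2, 0.7, -0.9]
opening: 0.0854
grasp_force: 0.0
time: 25.65
ee_pos: [0.4511, 0.334, 0.1383]
tcp_rot: [179.9, -0.0, 90.2]
wrist_force: [0.1, 0.5, 0.1]
opening: 0.0851
grasp_force: 0.0
[0.4511 0.334  0.1383]
bronze_bush {'point': [277.6, 205.8], 'score': 0.7} [0.4503 0.3321 0.    ]
```

View pics/w9.png

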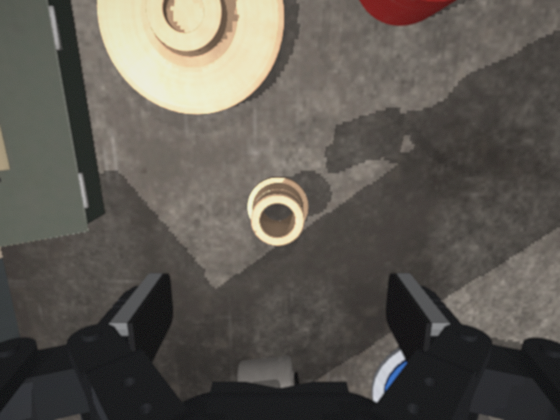

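The bronze bush is right under the jaws, with its top at (277,219). I'll descend and grip.

```bash
python3 -m inch '[[0,-0.1,-4,0],[0,-0.1,-8,0],[0,-0.1,-11,0],[0,-0.1,-12,0],[0,-0.1,-12.2,0],[0,-0.1,-12.2,0],[0,-0.1,-12.2,0],[0,-0.1,-12.2,0]]'
python3 -m inch '[[0,0,0,0],[0,0,0,0],[0,0,0,0],[0,0,0,0],[0,0,0,0],[0,0,0,0],[0,0,0,0],[0,0,1.5,0]]' 4.0 50
python3 -m inch '[[0,0,6,0],[0,0,12,0],[0,0,18,0],[0,0,18,0],[0,-6,18,0],[0,-12,18,0],[0,-18,18,0],[0,-24,18,0]]'
```

```text
time: 26.75
ee_pos: [0.4505, 0.3332, 0.016]
tcp_rot: [179.9, -0.0, 90.2]
wrist_force: [0.2, 0.3, -0.9]
opening: 0.0853
grasp_force: 0.0
time: 27.75
ee_pos: [0.4493, 0.3323, 0.0292]
tcp_rot: [-179.9, 0.1, 90.2]
wrist_force: [0.3, -0.8, -2.2]
opening: 0.0448
grasp_force: 51.4
time: 28.75
ee_pos: [0.4494, 0.0911, 0.2093]
tcp_rot: [-179.9, 0.0, 90.2]
wrist_force: [0.6, -0.2, -1.9]
opening: 0.0449
grasp_force: 52.0
```

```bash
python3 -m inch '[[3,-6,0,0],[6,-12,0,0],[9,-18,0,0],[11,-24,0,0],[13.1,-30,-2,0],[13.1,-33.8,-6,0],[13.1,-33.8,-8.5,0],[13.1,-33.8,-8.5,0]]'
python3 -m inch '[[0,0,0,0],[0,0,0,0],[0,0,0,0],[0,0,0,0],[0,0,0,0],[0,0,0,0],[0,0,0,0],[0,0,0,0]]'
python3 look.py w10 red_stand bronze_bush
```

```text
time: 29.75
ee_pos: [0.5792, -0.245, 0.1213]
tcp_rot: [-179.6, -0.2, 90.1]
wrist_force: [-0.2, 0.1, -1.7]
opening: 0.0447
grasp_force: 52.2
time: 30.75
ee_pos: [0.5812, -0.245, 0.1253]
tcp_rot: [-180.0, -0.0, 90.2]
wrist_force: [1.2, 0.2, -2.0]
opening: 0.0451
grasp_force: 52.2
[ 0.5812 -0.245   0.1253]
bronze_bush {'point': [279.1, 268.6], 'score': 0.73} [ 0.5815 -0.2939  0.    ]
```

View pics/w10.png

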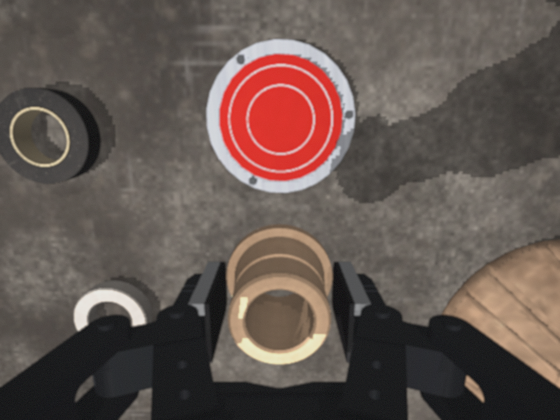

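The red stand's centre is at about (281,119), the held bush's top is at (279,317), and the ring is at about (112,320).

```bash
python3 pt.py .5812 -.245 .1253 90.2 281 119 .012 279 317 .149 111 318 .014
```

```text
[ 0.5825 -0.1812  0.012 ]
[ 0.5814 -0.2438  0.149 ]
[ 0.4529 -0.329   0.014 ]
```

```bash
python3 -m inch '[[0.1,3,0,0],[0.1,6.3,0,0],[0.1,6.3,-4,0],[0.1,6.3,-8,0],[0.1,6.3,-9.3,0],[0.1,6.3,-9.6,0],[0.1,6.3,-9.8,0],[0.1,6.3,-9.9,0]]'
python3 -m inch '[[0,0,0,0],[0,0,0,0],[0,0,0,0],[0,0,0,0],[0,0,0,0],[0,0,0,0],[0,0,0,0],[0,0,0,0]]'
```

```text
time: 31.95
ee_pos: [0.583, -0.1824, 0.0276]
tcp_rot: [179.9, 0.0, 90.2]
wrist_force: [1.8, 0.2, 4.0]
opening: 0.0446
grasp_force: 52.8
time: 32.95
ee_pos: [0.583, -0.1823, 0.0276]
tcp_rot: [179.9, 0.0, 90.2]
wrist_force: [0.8, -0.9, 6.0]
opening: 0.045
grasp_force: 52.8
```

```bash
python3 -m inch '[[0,0,0,0],[0,0,0,0],[0,0,0,0],[0,0,0,0],[0,0,2,0],[0,0,6,0],[0,0,10,0],[-3,-4,10,0]]' 8.5
python3 -m inch '[[-4,-5,0,0],[-8,-10,0,0],[-10.3,-11,0,0],[-10.3,-11,-2,0],[-10.3,-11,-2,0],[-10.3,-11,-2,0],[-10.3,-11,-2,0],[-10.3,-11,-2,0]]'
python3 look.py w11 steel_ring bronze_bush tape_roll
```

```text
time: 33.95
ee_pos: [0.5548, -0.2215, 0.1316]
tcp_rot: [179.6, 0.1, 90.4]
wrist_force: [1.2, -1.3, -0.7]
opening: 0.085
grasp_force: 0.0
time: 34.95
ee_pos: [0.4496, -0.3319, 0.1068]
tcp_rot: [180.0, 0.0, 90.2]
wrist_force: [-0.0, -0.6, -0.9]
opening: 0.0849
grasp_force: 0.0
[ 0.4496 -0.3319  0.1068]
```

View pics/w11.png

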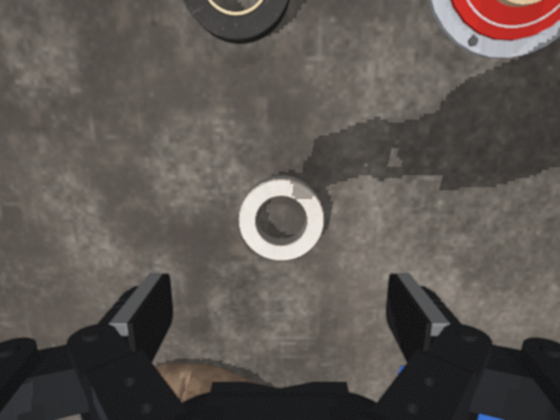

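The ring's top is at (281,220). The vase edge shows at (195,362), so I'll check its clearance.

```bash
python3 pt.py .4496 -.3319 .1068 90.2 281 220 .014 195 362 0 195 362 .05
```

```text
[ 0.4511 -0.3314  0.014 ]
[ 0.3845 -0.4519  0.    ]
[ 0.398  -0.4125  0.05  ]
```

```bash
python3 -m inch '[[0.1,0,-3,0],[0.1,0,-7,0],[0.1,0,-9,0],[0.1,0,-9.6,0],[0.1,0,-9.7,0],[0.1,0,-9.7,0],[0.1,0,-9.7,0],[0.1,0,-9.7,0]]'
python3 -m inch '[[0,0,0,0],[0,0,0,0],[0,0,0,0],[0,0,0,0],[0,0,0,0],[0,0,0,0],[0,0,0,0],[0,0,1.5,0]]' 5.0 50
python3 -m inch '[[0,0,6,0],[0,0,10,0],[3,2,10,0],[6,4,10,0],[9,6,10,0],[13.3,8.5,10,0],[13.3,8.5,10,0],[13.3,8.5,10,0]]'
python3 -m inch '[[0,0,0,0],[0,0,0,0],[0,0,0,0],[0,0,0,0],[0,0,0,0],[0,0,0,0],[0,0,0,0],[0,0,0,0]]'
python3 look.py w12 bronze_bush steel_ring
```

```text
time: 36.2
ee_pos: [0.4504, -0.3322, 0.0098]
tcp_rot: [180.0, 0.0, 90.2]
wrist_force: [0.4, -0.1, -0.2]
opening: 0.0852
grasp_force: 0.0
time: 37.2
ee_pos: [0.4494, -0.3315, 0.0236]
tcp_rot: [-179.9, -0.1, 90.2]
wrist_force: [0.6, -0.8, -1.4]
opening: 0.0536
grasp_force: 52.7
time: 38.2
ee_pos: [0.5829, -0.247, 0.1244]
tcp_rot: [-180.0, 0.0, 90.2]
wrist_force: [1.1, 0.4, -1.5]
opening: 0.0536
grasp_force: 53.2
time: 39.2
ee_pos: [0.5832, -0.247, 0.1243]
tcp_rot: [180.0, 0.0, 90.2]
wrist_force: [-0.6, 0.2, -1.3]
opening: 0.0538
grasp_force: 53.2
[ 0.5832 -0.247   0.1243]
```

View pics/w12.png

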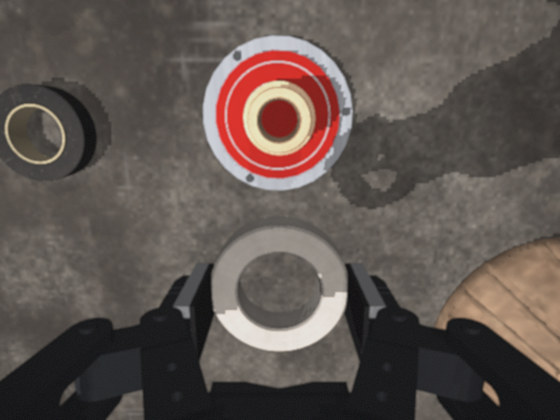

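The bronze bush stands on the red stand with its top at (279,119), and the held ring's top is at (280,289).

```bash
python3 pt.py .5832 -.247 .1243 90.2 279 119 .052 280 289 .1286
```

```text
[ 0.5832 -0.1822  0.052 ]
[ 0.5838 -0.2453  0.1286]
```

```bash
python3 -m inch '[[0,3,0,0],[0,6.4,0,0],[0,6.4,-3,0],[0,6.4,-5.3,0],[0,6.4,-6,0],[0,6.4,-6.2,0],[0,6.4,-6.3,0],[0,6.4,-6.4,0]]'
python3 -m inch '[[0,0,0,0],[0,0,0,0],[0,0,0,0],[0,0,0,0],[0,0,0,0],[0,0,0,0],[0,0,0,0],[0,0,0,0]]'
```

```text
time: 40.4
ee_pos: [0.5838, -0.1834, 0.0619]
tcp_rot: [179.9, 0.0, 90.2]
wrist_force: [-2.8, 0.7, 10.6]
opening: 0.0535
grasp_force: 54.1
time: 41.4
ee_pos: [0.5838, -0.1833, 0.0619]
tcp_rot: [179.9, 0.0, 90.2]
wrist_force: [-1.5, 0.5, 5.2]
opening: 0.0535
grasp_force: 54.0
```

```bash
python3 -m inch '[[0,0,0,0],[0,0,0,0],[0,0,0,0],[0,0,0,0],[0,0,2,0],[0,0,6,0],[0,0,10,0],[0,-6,13,0]]' 8.5
python3 -m inch '[[0,-3,0,0],[0,-3,0,0],[0,-3,0,0],[0,-3,0,0],[0,-3,0,0],[0,-3,0,0],[0,-3,0,0],[0,-3,0,0]]'
python3 - <<'E'
from h import *
a=bot.camera("wrist")["img"]; b=bot.camera("side")["img"]
b=cv2.resize(b[150:310,180:340],(420,420),interpolation=cv2.INTER_CUBIC)
m=np.hstack([a,b]); m=cv2.resize(m,(800,int(800*420/980)))
cv2.imwrite("pics/end.png",m[:,:,::-1])
E
```

```text
time: 42.4
ee_pos: [0.5841, -0.2371, 0.1909]
tcp_rot: [179.9, 0.0, 90.5]
wrist_force: [1.5, -0.7, -0.8]
opening: 0.0853
grasp_force: 0.0
time: 43.4
ee_pos: [0.5832, -0.2689, 0.1883]
tcp_rot: [180.0, 0.0, 90.2]
wrist_force: [0.3, -0.3, -0.3]
opening: 0.0847
grasp_force: 0.0
```

View pics/end.png

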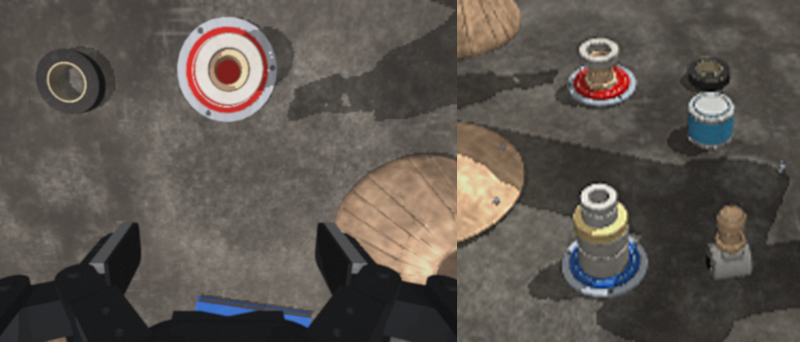

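Both stacks stand upright and centred: red at (228,69) in the wrist view, blue at (600,240) in the side crop. The valve body, tin and tape roll are in place, so I'll hand in.

```bash
python3 -c "
from workcell import bot
print(bot.job_done())"
```

```text
the job is handed in; nothing more can be done
None
```

I handed the job in at about 43 s with both stacks built: collar, brass disc and small bush on the blue stand, and bronze bush and ring on the red. In the last pictures both stood upright and centred with the gripper clear and the valve body, tin and tape roll in place, but the hand-in gave no verdict.

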